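# Shuttle the sample rack to the analyser in-feed and lower its flap

## Task

Push the carrier with the blue sample rack along its rail until it clicks into the station of the analyser in-feed (the white bay with the blue hood and the yellow flap). Then push the raised yellow flap down until it lies level and stays down in its catches. Let go, and leave the bottles, the jar and the beaker standing where they are.

Things in the scene. Friction and masses are not known exactly. Their poses are not given: they have to be found in the camera images.
- rail: Straight aluminium slide rail fixed on the bench, 100 mm wide (x), 580 mm long (y), 28 mm high, black stop at each end. Origin: on the bench under the rail's middle. Its y axis runs along the rail, its x axis across it towards the two bays, z up. Two stations with detents and green marks at y = +150 and -150 mm.
- carrier (a joint): Position of the carrier along the rail's +y, m: 0 at the rail's middle, stations at +0.150 and -0.150, end stops at +-0.205. Friction 1 to 2 N; about 6 N to click into or out of a detent. Within some 5 mm of a station the detent pulls it in and holds it; pushed harder it runs on past the station.
- carrier_mark (a point): Centre of the carrier over the rail's centre line, 50 mm above the bench; moves with the carrier. The carrier: a grey plate, 132 mm across the rail, 124 mm along it, its top 50 mm above the bench, bearing a blue rack of capped tubes (74 x 116 mm, tops 108 mm above the bench) and, on the robot's side, an upright black paddle with an orange top.
- paddle_top (a point): Middle of the top of the carrier's push paddle, 148 mm above the bench, 53 mm from the rail's centre line on the robot's side. The paddle is 16 mm thick along the rail, 36 mm across it, 95 mm tall above the plate, 14 mm clear of the rack. Its top 3 mm, an orange cap 20 mm thick, are look only. Push it on either side along the rail, or pinch it from above.
- dock: Analyser in-feed bay, white base with a blue hood (100 x 140 mm, 122 mm high), fixed beside the rail at one of the two stations (which one changes). Origin: on the bench under the flap's hinge line, 185 mm from the rail's centre line; axes as the rail's. The hood begins 15 mm beyond the hinge. White cheeks 63 mm high stand either side of the flap, 104 mm apart.
- dock_mark (a point): The point over the rail's centre line, 50 mm above the bench, where the middle of the carrier (carrier_mark) is when the carrier sits in the detent of the in-feed bay's station.
- flap (a joint): Angle of the yellow flap, rad: 0 level, about 0.5 raised as at the start. Hinged at the hood, 46 mm above the bench, free edge towards the rail; a spring lifts it. Pushed to level (about 10 N at flap_press) it snaps under two side ball catches and stays, reading about 0; hard stop at -0.03, so push until it stops. Not caught, it springs up again.
- flap_press (a point): Where to push the flap: upper face, middle of its width, 90 mm from the hinge line, 25 mm from the free edge; moves with the flap. The flap is 115 mm long, 90 mm wide, 8 mm thick, upper face 4 mm above the hinge axis. When level this point is 50 mm above the bench and 95 mm beyond the rail's centre line.
- closed_bay: Grey closed bay at the other station, nothing moves on it; not used. Same outline as the in-feed bay, hood 122 mm high. Origin as for the in-feed bay.
- jar: Bystander: small jar with blue lid, 54 mm across, 85 mm tall, standing between the two bays. Origin: centre of its underside.
- reagent: Bystander: white bottle with red cap, 64 mm across, 150 mm tall, near the rail's right (-y) end. Origin: centre of its underside.
- beaker: Bystander: open clear beaker, 72 mm across, 90 mm tall, near the rail's left (+y) end. Origin: centre of its underside.
- dispenser: Bystander: white bottle with white cap, 80 mm across, 170 mm tall, right of the robot, near it. Origin: centre of its underside.

How it is judged:
By the outcome, as a careful person would: the job done as asked, in the order asked, and still so for the second after the job is handed in, with the robot touching nothing.
It also fails if it takes over 48 s, if anything falls off the work surface, if the arm or the gripper's body presses on something with over 40 N, if the wrist force passes 120 N, or if a joint passes its speed limit or range.

## Robot

A 7-joint arm with a two-finger parallel gripper is mounted at the origin on the work surface. World frame = base frame: x ahead of the robot, y to its left, z up, the work surface at z = 0. Lengths are in mm, angles in rad, forces in N, time in s.
With the tool pointing down it reaches from about 425 to 975 mm from the base axis. Payload 16.7 kg.
Tool frame: the origin (TCP) lies midway between the tips of the shut fingers; the grasp point (between the pads) lies 19 mm behind it; x points along the fingers, z is the direction in which the jaws open and shut, and the axes are right-handed (so a half turn about x gives the same grasp; the last joint's range is limited). The gripper opens to 85 mm and grips with 20 to 120 N. Pads are 22 mm wide; open, the fingers measure 114 mm over their backs; the gripper's body (76 mm by 85 mm) begins 54 mm behind the grasp point. The pads swing forward as they close: fully open they stand 13 mm farther back than shut.
Start: joints at [1.141, 0.426, 0.074, 1.606, -0.034, 1.111, -0.067], TCP at [187.029, -648.532, 191.802] pointing down, gripper open.
Joint ranges: [-2.85, 2.85], [-0.5, 2.14], [-1.23, 1.37], [0.21, 2.46], [-1.02, 4.16], [0.16, 2.05], [-2.73, 2.73]. Speed limits (rad/s): [1.89, 1.89, 2.39, 2.39, 3.01, 3.01, 3.01].

## Interface

Orientations are given as a 3x3 rotation matrix whose columns are the frame's x, y, z axes.
In Python, from cell import env, imaging, spotter gives the robot as it stands. The module is installed in compiled form; this text tells all that it offers.
- The arm moves only by the shell command python3 -m creep 'ROWS'. ROWS is text: rows parted by semicolons, each of 7 numbers parted by spaces: the opening, from 0 (shut) to 1 (fully open), then the shift along the world's x, y, z in mm, then the turn, a rotation vector about the world's x, y, z in rad. A call has 1 to 12 rows; each row is the pose to reach, as a shift and turn from the pose commanded when the call began; what a row does not reach only later rows make up. A row lasts 1/10 s, in which the tool goes at most 50 mm and 8.59 degrees, less where a joint would pass 70% of its speed; a pose out of reach is approached as far as the arm can. A call with a gripper value outside its range is refused whole. The fingers move at their own pace and stop on an object; the grip force is fixed at half the most. Time passes only in rows, so rows that repeat a pose let the fingers close. It gives the time, the measured TCP pose, the force and the opening at its end, in the units of the state.
- env.get_obs(): the state, without advancing time (a new reading comes with each control period).
- imaging.camera(name): name is "scene" or "top"; returns a dict with "img" (384x512x3 uint8, blue, green, red), "intrinsics" (3x3 intrinsics, pixels), "world_from_camera" (4x4, takes a point from camera to world coordinates). Camera axes: x right, y up, looking along -z (the intrinsics and any distortion apply to the point x, -y, -z); pixel columns grow to the right and rows downward; lengths in mm; the calibration is good to about 2 mm. A picture is of the moment at which its call begins. There is no depth.
- env.close_job(): hands the job in, once; it reports no verdict.
Trained networks look in a picture, given as the dict that the camera call returned (one of the last four; its "shot" number tells which), for a name from the list of things; names that differ only in an ending like _2 or _b are one class to them, and where a whole thing is asked for, a point or a joint stands for the part that bears it (a point fixed in the world has none). Each returns a list of dicts, best first, with "p" (0 to 1); they miss things now and then, are a little off and sometimes report something else, mostly with a low value. They report only what shows in the picture. A call takes as long as a camera call.
- spotter.spot_in(query, picture): "bbox" ([left, top, right, bottom] in pixels, round what is visible of it).
The state is a dict: "time": time; "q": joint angles; "joint_vel": joint speeds; "joint_torque": joint torques, N m; "position": TCP position; "orientation": TCP orientation; "force": force on the tool from outside, world axes, zero at the start; "wrist_torque": the same for the moment, N m; "grip_width": opening from 0.0 (shut) to 1.0 (fully open).
Only numpy, scipy, OpenCV 4.12 (cv2) and the standard library are available. Lean on these libraries where they do the work, as an engineer would, in place of code of your own. Each camera call takes 0.05 s, during which the arm holds its last target.

## Working session

There is one attempt and no reset: what is moved stays moved. The work goes in short steps, Python scripts to look and compute and a shell command to move; the robot and the scene stay as the last step left them, time stands still between calls to the robot, and variables do not carry over. Pictures are saved under pics/ and viewed, and the job is handed in when it is done.

```bash
mkdir -p pics; python3 - <<'E'
from cell import env, imaging, spotter
import cv2,pickle
o=env.get_obs(); print({k:o[k] for k in('time','position','orientation','force','grip_width')})
for n in('scene','top'):
    c=imaging.camera(n); cv2.imwrite(f'pics/{n}0.png',c['img']); pickle.dump(c,open(n+'0.pkl','wb'))
    print(n,c['intrinsics'],c['world_from_camera'],[k for k in c])
    for q in('rail','carrier','dock','flap','closed_bay','paddle_top','jar','reagent','beaker','dispenser'):
        print(q,[(d['bbox'],round(d['p'],2)) for d in spotter.spot_in(q,c)[:2]])
E
```

```text
{'time': 0.0, 'position': array([ 186.84278003, -648.12308216,  191.08624798]), 'orientation': array([[-4.57077251e-04,  9.60863771e-01,  2.77020948e-01],
       [ 1.25973268e-03,  2.77021310e-01, -9.60862949e-01],
       [-9.99999102e-01, -9.02162527e-05, -1.33705164e-03]]), 'force': array([-0.35487448, -0.06627497, -0.57083025]), 'grip_width': 1.0021083657575411}
scene [[392.58588354   0.         255.78566593]
 [  0.         392.58588354 193.21490683]
 [  0.           0.           1.        ]] [[-4.34648026e-02 -7.64645334e-01  6.42983922e-01  1.27525126e+03]
 [ 9.99020278e-01 -3.86279758e-02  2.15954353e-02  4.65979031e+01]
 [ 8.32431856e-03  6.43292619e-01  7.65575152e-01  1.05776525e+03]
 [ 0.00000000e+00  0.00000000e+00  0.00000000e+00  1.00000000e+00]] ['img', 'intrinsics', 'world_from_camera', 'shot']
rail [([160.4, 166.7, 333.8, 235.5], 0.58)]
carrier [([235.5, 171.2, 277.6, 224.4], 0.67), ([268.7, 217.2, 303.9, 250.6], 0.38)]
dock [([251.9, 217.7, 308.5, 305.4], 0.79)]
flap []
closed_bay [([141.8, 210.5, 218.9, 285.7], 0.89)]
paddle_top [([235.2, 166.7, 277.3, 222.4], 0.95)
[... 438 characters left out ...]
382038e-01  9.82851597e-01  1.23237714e+03]
 [ 0.00000000e+00  0.00000000e+00  0.00000000e+00  1.00000000e+00]] ['img', 'intrinsics', 'world_from_camera', 'shot']
rail [([175.1, 175.1, 353.1, 226.3], 0.64)]
carrier [([233.2, 183.4, 278.3, 225.8], 0.8), ([332.8, 247.6, 363.2, 272.2], 0.51)]
dock [([202.8, 101.3, 253.4, 183.8], 0.79)]
flap [([206.5, 140.1, 243.8, 170.2], 0.73), ([152.3, 156.8, 179.7, 182.7], 0.29)]
closed_bay [([290.1, 112.4, 343.5, 193.6], 0.65)]
paddle_top [([233.5, 179.8, 277.0, 224.8], 0.97)]
jar [([267.1, 149.9, 283.7, 172.7], 0.54)]
reagent [([365.5, 175.5, 390.1, 200.0], 0.84)]
beaker [([153.0, 156.9, 178.1, 182.5], 0.88)]
dispenser [([336.1, 248.7, 363.9, 272.0], 0.7)]
```

```bash
python3 - <<'E'
import cv2
a=cv2.imread('pics/top0.png')[90:290,130:400]; cv2.imwrite('pics/top0c.png',cv2.resize(a,None,fx=2.9,fy=2.9,interpolation=cv2.INTER_CUBIC))
a=cv2.imread('pics/scene0.png')[110:320,100:360]; cv2.imwrite('pics/scene0c.png',cv2.resize(a,None,fx=2.8,fy=2.8,interpolation=cv2.INTER_CUBIC))
E
```

```text
(no output)
```

View pics/top0c.png

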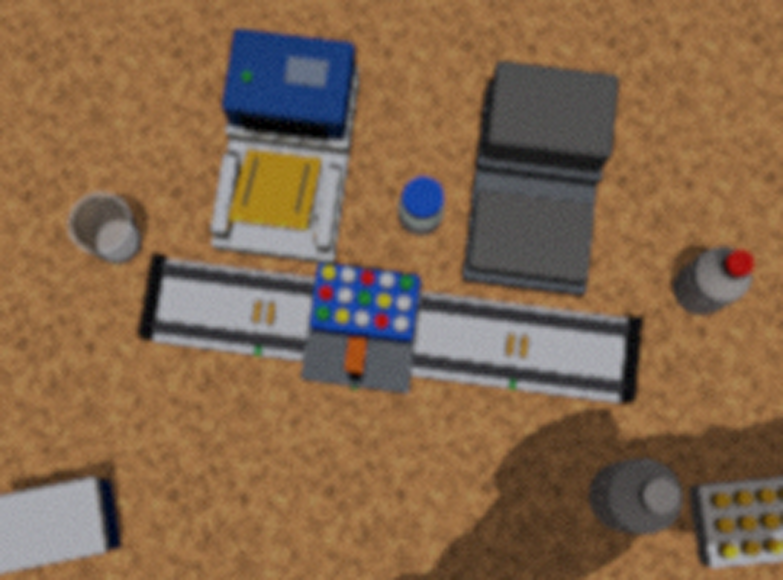

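View pics/scene0c.png

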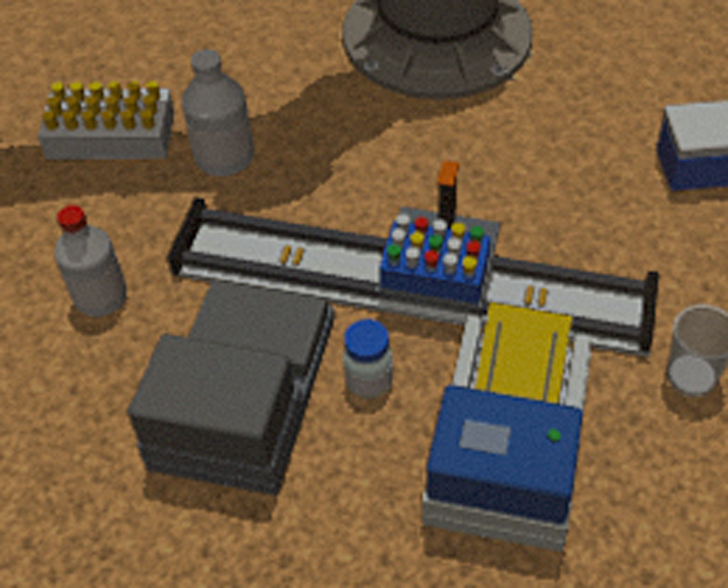

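```bash
cat >h.py <<'E'
import numpy as np,cv2
def back(c,u,v,z):
    K=c['intrinsics'];T=c['world_from_camera']
    d=T[:3,:3]@np.array([(u-K[0,2])/K[0,0],-(v-K[1,2])/K[1,1],-1]);o=T[:3,3]
    return o+d*(z-o[2])/d[2]
def proj(c,p):
    K=c['intrinsics'];T=c['world_from_camera']
    q=T[:3,:3].T@(np.asarray(p,float)-T[:3,3]);return np.array([K[0,0]*q[0]/-q[2]+K[0,2],K[1,1]*-q[1]/-q[2]+K[1,2]])
def orange(c):
    h=cv2.cvtColor(c['img'],cv2.COLOR_BGR2HSV);b=c['img'].astype(int)
    m=((h[...,0]>=5)&(h[...,0]<=14)&(h[...,1]>200)&(b[...,2]>120)).astype('uint8')
    n,l,s,ce=cv2.connectedComponentsWithStats(m)
    return sorted([(int(s[i][4]),ce[i].round(1).tolist()) for i in range(1,n)])[::-1][:3]
E
python3 - <<'E'
from h import *
import pickle
t=pickle.load(open('top0.pkl','rb'));s=pickle.load(open('scene0.pkl','rb'))
print(orange(t),orange(s))
f=lambda x,y:(x/2.9+130-.3,y/2.9+90-.3)
g=lambda x,y:(x/2.8+100-.3,y/2.8+110-.3)
for n,p,z in[('pinL',(263,313),28),('pinR',(517,346),28),('grL',(258,351),26),('grR',(513,384),26),('orange',(355,356),148),('jarlid',(423,197),85)]: print('top',n,back(t,*f(*p),z).round(1))
for n,p,z in[('pinL',(536,296),28),('pinR',(291,255),28),('orange',(449,170),148),('jarlid',(367,340),85)]: print('scene',n,back(s,*g(*p),z).round(1))
E
```

```text
[(51, [252.2, 212.1]), (1, [293.0, 37.0])] [(43, [259.7, 171.3]), (1, [270.0, 199.0]), (1, [269.0, 196.0])]
top pinL [485.7 137.8  28. ]
top pinR [ 438.7 -155.9   28. ]
top grL [441.5 144.2  26. ]
top grR [ 394.9 -149.2   26. ]
top orange [416.2  29.9 148. ]
top jarlid [603.9 -50.5  85. ]
scene pinL [499.4 137.2  28. ]
scene pinR [ 452.4 -156.4   28. ]
scene orange [415.8  30.4 148. ]
scene jarlid [610.  -49.1  85. ]
```

```bash
python3 -m creep '1 0 0 48 0 0 0; 1 35 40 48 0 0 -0.1; 1 70 75 48 0 0 -0.2; 1 105 110 48 0 0 -0.3; 1 140 145 48 0 0 -0.436; 1 170 185 48 0 0 -0.436; 1 200 225 48 0 0 -0.436; 1 220 265 48 0 0 -0.436; 1 240 300 48 0 0 -0.436; 1 263 348 48 0 0 -0.436; 0.45 263 348 48 0 0 -0.436; 0.45 263 348 48 0 0 -0.436'; python3 -c "
from cell import env;o=env.get_obs();print(o['q'],o['orientation'])"
```

```text
time: 2.3
position: [450.7, -299.4, 240.0]
orientation: [[0.0, 0.988, -0.152], [-0.0, -0.152, -0.988], [-1.0, 0.0, -0.0]]
force: [-0.3, -0.3, -0.4]
grip_width: 0.689
[ 0.53593539  0.16841224 -0.07762798  1.84488961  0.01422054  1.12845441
 -1.26992028] [[ 3.99810014e-04  9.88403031e-01 -1.51852854e-01]
 [-3.34086976e-05 -1.51852853e-01 -9.88403111e-01]
 [-9.99999920e-01  4.00246668e-04 -2.76910334e-05]]
```

```bash
python3 -m creep '0.45 -4 45 -10 0 0 0; 0.45 -8 90 -20 0 0 0; 0.45 -12 135 -20 0 0 0; 0.45 -15 180 -20 0 0 0; 0.45 -19 225 -20 0 0 0; 0.45 -23 270 -20 0 0 0; 0.45 -25 300 -20 0 0 0; 0.45 -27 328 -20 0 0 0; 0.45 -27 328 -20 0 0 0; 0.45 -27 328 -20 0 0 0'; python3 - <<'E'
from cell import env,imaging
import cv2
from h import *
print(env.get_obs()['q'].round(2))
for n,(x,y) in(('scene',(100,110)),('top',(130,90))):
    c=imaging.camera(n);print(orange(c));cv2.imwrite(f'pics/{n}1.png',cv2.resize(c['img'][y:y+190,x:x+260],None,fx=2.9,fy=2.9,interpolation=cv2.INTER_CUBIC))
E
```

```text
time: 3.3
position: [423.3, 26.5, 219.9]
orientation: [[0.0, 0.988, -0.155], [-0.0, -0.155, -0.988], [-1.0, 0.0, 0.0]]
force: [0.2, -0.6, -0.3]
grip_width: 0.449
[ 0.18 -0.   -0.39  2.08 -0.    1.06 -1.94]
[(1, [205.0, 368.0]), (1, [186.0, 379.0]), (1, [129.0, 185.0])]
[(2, [389.0, 179.5]), (1, [306.0, 37.0]), (1, [299.0, 37.0])]
```

View pics/scene1.png

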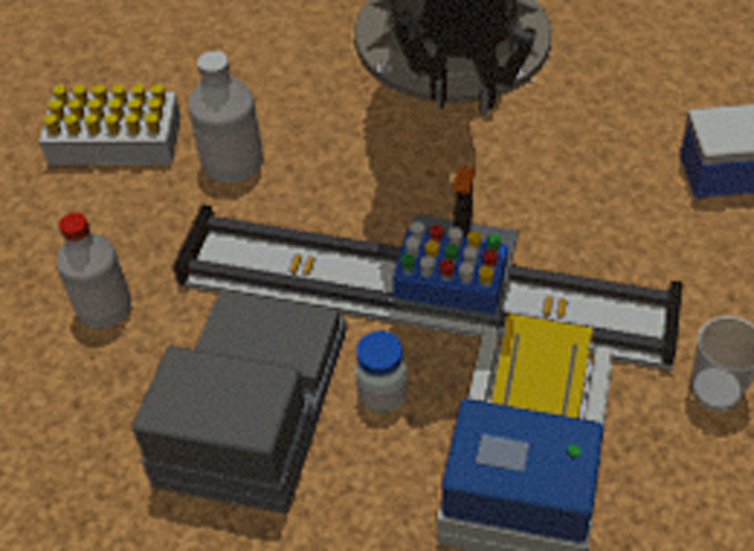

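The fingers (columns 440 and 487, row 95) straddle the orange cap (464, 180) evenly; everything is standing. Descend around the paddle.

```bash
python3 -m creep '0.45 0 1 -30 0 0 0; 0.45 0 1 -60 0 0 0; 0.45 0 1 -80 0 0 0; 0.45 0 1 -100 0 0 0;0.45 0 1 -112 0 0 0; 0.45 0 1 -112 0 0 0;0.45 0 1 -112 0 0 0'; python3 - <<'E'
from cell import env
print(env.get_obs()['q'].round(2))
E
```

```text
time: 4.1
position: [423.4, 28.1, 108.2]
orientation: [[0.0, 0.988, -0.155], [0.0, -0.155, -0.988], [-1.0, 0.0, -0.0]]
force: [-0.3, 1.4, 0.7]
grip_width: 0.45
[ 0.15  0.15 -0.4   2.21  0.08  0.8  -2.02]
```

```bash
python3 -m creep '0.45 2 10 0 0 0 0; 0.45 3 20 0 0 0 0; 0.45 5 30 0 0 0 0; 0.45 6 40 0 0 0 0; 0.45 8 50 0 0 0 0; 0.45 9 60 0 0 0 0; 0.45 11 70 0 0 0 0;0.45 13 80 0 0 0 0;0.45 14 90 0 0 0 0; 0.45 16 100 0 0 0 0;0.45 16 100 0 0 0 0'; python3 - <<'E'
from cell import env,imaging
import cv2
from h import *
for n,(x,y) in(('scene',(100,110)),('top',(130,90))):
    c=imaging.camera(n);print(orange(c));cv2.imwrite(f'pics/{n}2.png',cv2.resize(c['img'][y:y+190,x:x+260],None,fx=2.9,fy=2.9,interpolation=cv2.INTER_CUBIC))
E
```

```text
time: 5.2
position: [439.2, 130.0, 107.8]
orientation: [[0.0, 0.988, -0.153], [0.001, -0.153, -0.988], [-1.0, 0.0, -0.001]]
force: [-0.0, 0.1, 0.4]
grip_width: 0.451
[(1, [205.0, 369.0]), (1, [129.0, 185.0]), (1, [125.0, 183.0])]
[(2, [292.5, 37.0])]
```

View pics/scene2.png

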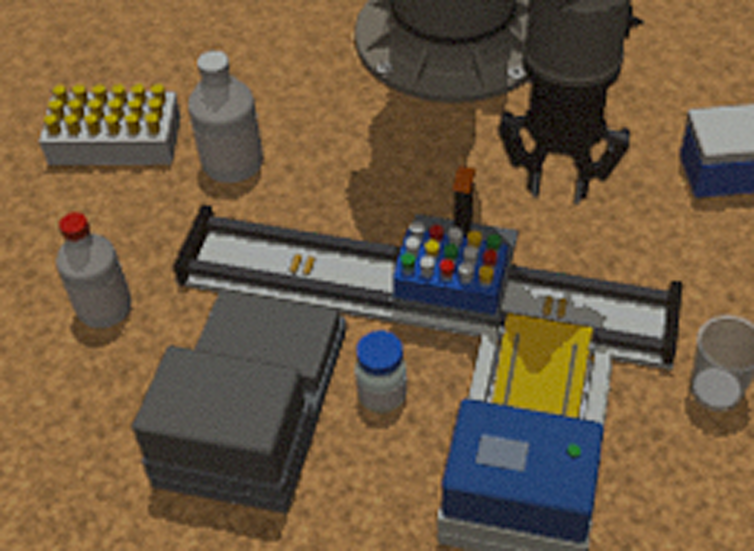

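The carrier did not move (rack still at 455,265), though the hand went by at (560,190). I must recheck the paddle position against the calibration.

```bash
python3 - <<'E'
from cell import env,imaging
import cv2
from h import *
for n in('scene','top'):
    c=imaging.camera(n)
    print(n,'tcp expected px',proj(c,env.get_obs()['position']).round(1), proj(c,[416,30,148]).round(1),c['world_from_camera'].round(3).tolist())
    a=c['img'][150:250,200:340] if n=='scene' else c['img'][130:260,180:330]
    cv2.imwrite(f'pics/{n}3.png',cv2.resize(a,None,fx=4.5,fy=4.5,interpolation=cv2.INTER_CUBIC))
E
```

```text
scene tcp expected px [289.9 185.4] [259.9 170.5] [[-0.043, -0.765, 0.643, 1275.251], [0.999, -0.039, 0.022, 46.598], [0.008, 0.643, 0.766, 1057.765], [0.0, 0.0, 0.0, 1.0]]
top tcp expected px [220.9 207.8] [252.1 212.5] [[-0.028, 0.982, -0.184, 271.21], [-1.0, -0.028, 0.003, 11.565], [-0.002, 0.184, 0.983, 1232.377], [0.0, 0.0, 0.0, 1.0]]
```

View pics/scene3.png

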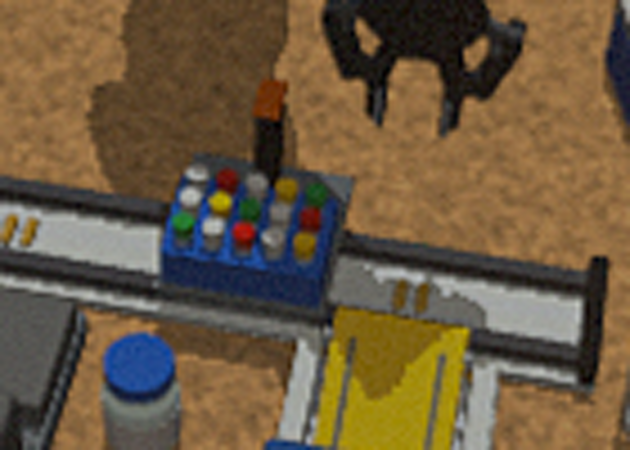

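View pics/top3.png

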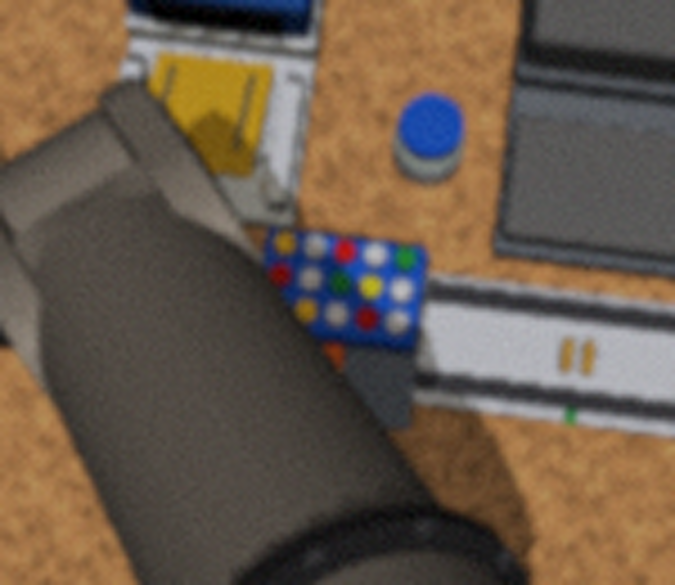

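```bash
python3 - <<'E'
from h import *
import pickle
t=pickle.load(open('top0.pkl','rb'));s=pickle.load(open('scene0.pkl','rb'))
print('obs1 px (259.7,145.2) exp',proj(s,[423.3,26.5,220]),proj(s,[423.3,26.5,227]))
print('obs2 px (291.7,178.7) exp',proj(s,[439.2,130,108]),proj(s,[439.2,130,115]))
for n,c in(('s',s),('t',t)):
    im=c['img'].copy()
    for p in[(0,0,0),(187,-648.5,192),(416,30,148),(416,30,50)]:
        u=proj(c,p);print(n,p,u.round(1));cv2.circle(im,(int(round(u[0])),int(round(u[1]))),2,(255,0,255),-1)
    for r in(100,):
        for a in np.linspace(0,6.28,40): 
            u=proj(c,(r*np.cos(a),r*np.sin(a),0));cv2.circle(im,(int(u[0]),int(u[1])),0,(255,255,0),-1)
    cv2.imwrite(f'pics/ov_{n}.png',cv2.resize(im,None,fx=1.5,fy=1.5,interpolation=cv2.INTER_CUBIC))
E
```

```text
obs1 px (259.7,145.2) exp [259.07851601 155.82784621] [259.11273424 154.16585675]
obs2 px (291.7,178.7) exp [290.52575125 185.41715272] [290.69198989 183.97811738]
s (0, 0, 0) [255.8 121.8]
s (187, -648.5, 192) [ 69.3 107.1]
s (416, 30, 148) [259.9 170.5]
s (416, 30, 50) [259.5 190.4]
t (0, 0, 0) [265.5 347. ]
t (187, -648.5, 192) [497.1 285.2]
t (416, 30, 148) [252.1 212.5]
t (416, 30, 50) [252.7 216.5]
```

View pics/ov_s.png

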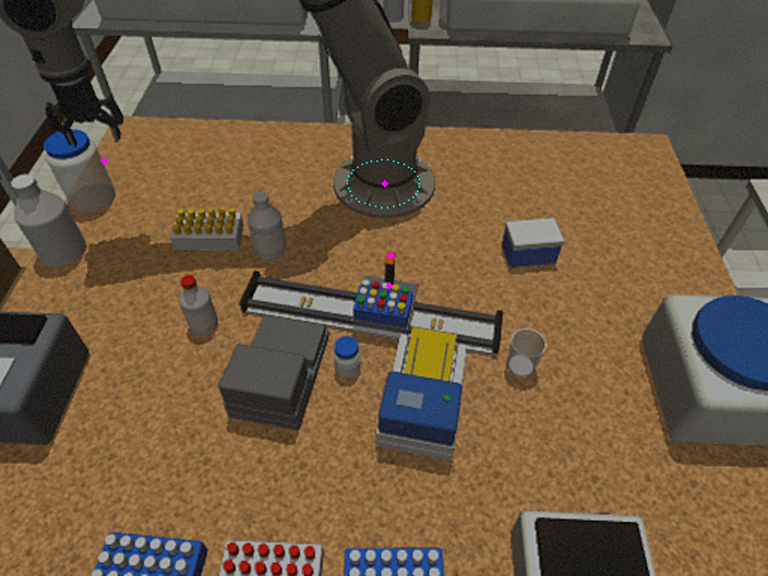

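View pics/ov_t.png

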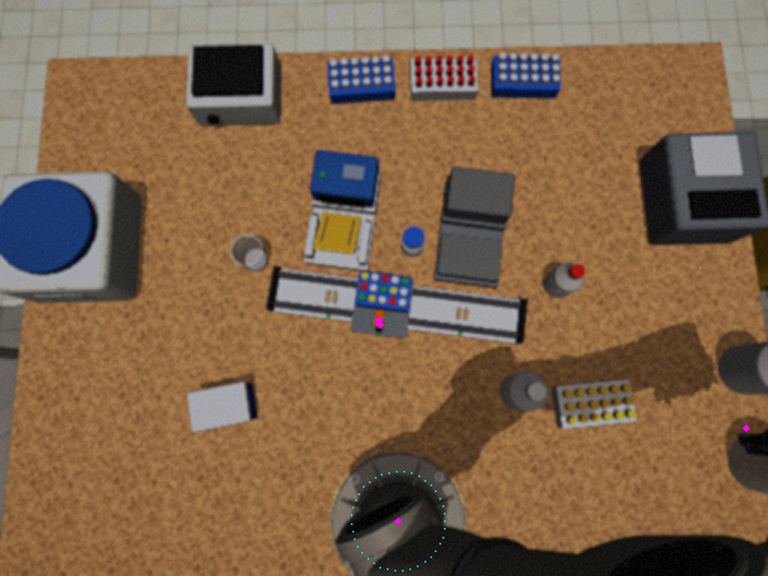

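```bash
python3 - <<'E'
import cv2,numpy as np
a=cv2.imread('pics/scene0.png')[50:130,10:110];b=cv2.imread('pics/top0.png')[250:330,412:512]
f=lambda i:cv2.convertScaleAbs(cv2.resize(i,None,fx=4,fy=4,interpolation=cv2.INTER_CUBIC),alpha=1.8,beta=15)
cv2.imwrite('pics/st.png',np.hstack([f(a),f(b)]))
E
```

```text
(no output)
```

View pics/st.png

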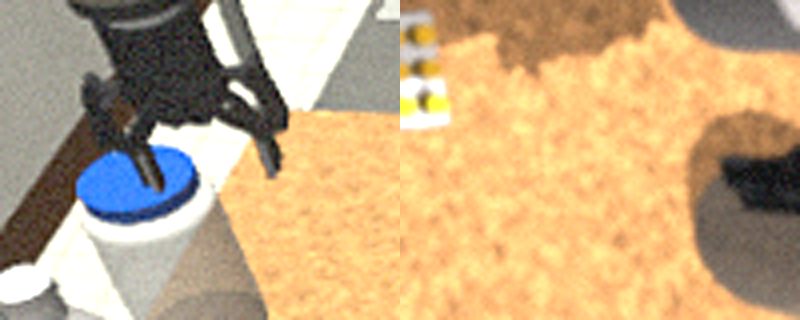

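```bash
python3 -m creep '0.45 0 0 40 0 0 0; 0.45 -4 -25 70 0 0 0; 0.45 -10 -60 70 0 0 0; 0.45 -16 -101 70 0 0 0; 0.45 -16 -101 50 0 0 0; 0.45 -16 -101 20 0 0 0;0.45 -16 -101 0 0 0 0;0.45 -16 -101 -25 0 0 0;0.45 -16 -101 -25 0 0 0'; python3 - <<'E'
from cell import env,imaging
import cv2
from h import *
for n in('scene',):
    c=imaging.camera(n)
    print(proj(c,env.get_obs()['position']))
    a=c['img'][140:250,200:340]
    cv2.imwrite(f'pics/{n}4.png',cv2.convertScaleAbs(cv2.resize(a,None,fx=5,fy=5,interpolation=cv2.INTER_CUBIC),alpha=1.6,beta=15))
E
```

```text
time: 6.3
position: [421.1, 26.8, 80.7]
orientation: [[-0.004, 0.988, -0.155], [-0.0, -0.155, -0.988], [-1.0, -0.004, 0.001]]
force: [0.8, -0.2, -0.0]
grip_width: 0.455
[258.65752312 185.45671257]
```

View pics/scene4.png

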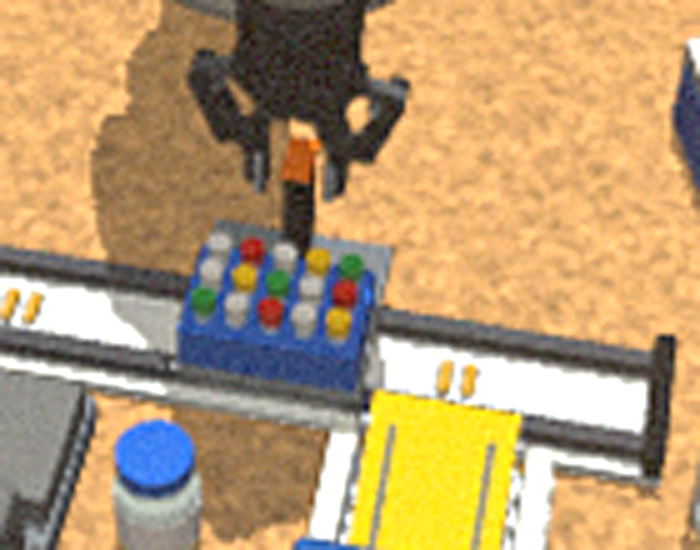

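The tips (258,185) and (335,195) now straddle the paddle (298,190) below its cap; real tips sit about 30 mm higher than the reported TCP.

```bash
python3 -m creep '0.45 2 10 0 0 0 0; 0.45 3 20 0 0 0 0; 0.45 5 30 0 0 0 0; 0.45 6 40 0 0 0 0; 0.45 8 50 0 0 0 0;0.45 8 50 0 0 0 0'; python3 - <<'E'
from cell import env,imaging
import cv2
from h import *
for n in('scene',):
    c=imaging.camera(n);print(orange(c))
    a=c['img'][140:250,200:340]
    cv2.imwrite(f'pics/{n}5.png',cv2.convertScaleAbs(cv2.resize(a,None,fx=5,fy=5,interpolation=cv2.INTER_CUBIC),alpha=1.6,beta=15))
E
```

```text
time: 6.95
position: [431.4, 79.3, 83.0]
orientation: [[0.001, 0.988, -0.153], [0.001, -0.153, -0.988], [-1.0, 0.0, -0.001]]
force: [-0.2, -0.0, -0.9]
grip_width: 0.451
[(12, [274.4, 170.8]), (1, [125.0, 185.0]), (1, [125.0, 183.0])]
```

View pics/scene5.png

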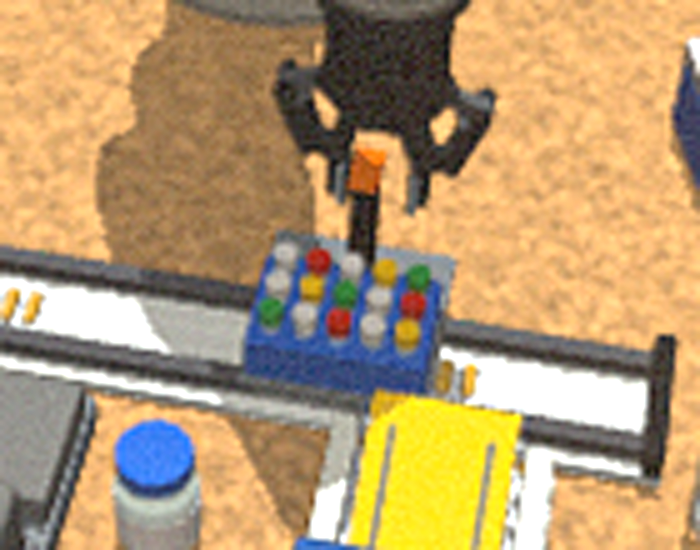

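```bash
python3 -m creep '0.45 2 10 0 0 0 0; 0.45 3 20 0 0 0 0; 0.45 5 30 0 0 0 0; 0.45 6 40 0 0 0 0; 0.45 8 50 0 0 0 0;0.45 9 58 0 0 0 0;0.45 10 65 0 0 0 0; 0.45 10 65 0 0 0 0'; python3 - <<'E'
from cell import env,imaging
import cv2
from h import *
o=env.get_obs();print(o['force'],o['q'].round(2))
for n in('scene',):
    c=imaging.camera(n);print(orange(c))
    a=c['img'][140:250,200:340]
    cv2.imwrite(f'pics/{n}6.png',cv2.convertScaleAbs(cv2.resize(a,None,fx=5,fy=5,interpolation=cv2.INTER_CUBIC),alpha=1.6,beta=15))
E
```

```text
time: 7.8
position: [441.2, 143.4, 82.8]
orientation: [[0.0, 0.988, -0.154], [0.0, -0.154, -0.988], [-1.0, 0.0, -0.0]]
force: [0.3, 0.7, 0.8]
grip_width: 0.446
[0.33172506 0.67115268 0.7541358 ] [-0.06  0.26 -0.44  2.15  0.16  0.77 -2.33]
[(16, [292.9, 173.9]), (2, [125.5, 183.0]), (1, [129.0, 185.0])]
```

View pics/scene6.png

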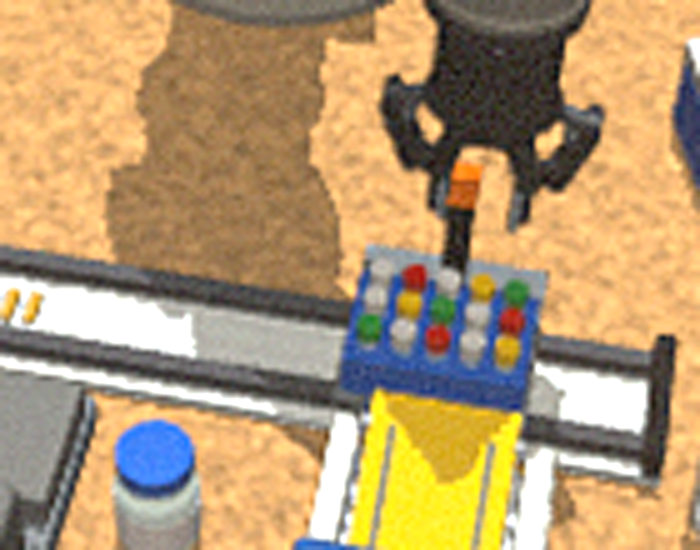

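```bash
python3 -m creep '0.45 0.5 3 0 0 0 0; 0.45 0.5 3 0 0 0 0';python3 -m creep '0.45 0.3 2 0 0 0 0; 0.45 0.3 2 0 0 0 0'; python3 - <<'E'
from cell import env,imaging
import pickle
from h import *
o=env.get_obs();print(o['force'],o['position'])
c=imaging.camera('scene');print(orange(c))
b=c['img'].astype(int)
for s in (0,31.7,120,130,140,150): print(s,proj(c,[464.8-52.4+.157*s,-9.6+8.3+.988*s,146]).round(1))
E
```

```text
time: 8.05
position: [441.5, 145.4, 82.8]
orientation: [[-0.0, 0.988, -0.155], [-0.0, -0.155, -0.988], [-1.0, -0.0, 0.0]]
force: [-0.0, -0.5, -0.2]
grip_width: 0.451
time: 8.25
position: [441.8, 147.4, 82.8]
orientation: [[-0.0, 0.988, -0.155], [-0.0, -0.155, -0.988], [-1.0, -0.0, 0.0]]
force: [0.7, -0.7, -0.4]
grip_width: 0.452
[ 0.74577656 -0.69176139 -0.37414684] [441.78532042 147.41886625  82.77190055]
[(18, [294.3, 174.2]), (1, [129.0, 185.0])]
0 [250.2 169.7]
31.7 [259.9 171.2]
120 [287.4 175.4]
130 [290.5 175.9]
140 [293.7 176.4]
150 [296.8 176.9]
```

```bash
for i in 1; do python3 -m creep '0.45 0.3 2 0 0 0 0; 0.45 0.3 2 0 0 0 0'|grep -E 'pos|force';python3 -m creep '0.45 0.3 2 0 0 0 0; 0.45 0.3 2 0 0 0 0'|grep -E 'pos|force'; done; python3 - <<'E'
from cell import env,imaging
from h import *
c=imaging.camera('scene');print(orange(c))
cv2.imwrite(f'pics/scene7.png',cv2.convertScaleAbs(cv2.resize(c['img'][140:250,200:340],None,fx=5,fy=5,interpolation=cv2.INTER_CUBIC),alpha=1.6,beta=15))
E
```

```text
position: [442.2, 149.8, 82.8]
force: [0.0, -0.1, 0.4]
position: [442.6, 152.0, 82.9]
force: [-0.6, 0.4, 0.0]
[(16, [295.7, 174.4]), (1, [121.0, 189.0])]
```

View pics/scene7.png

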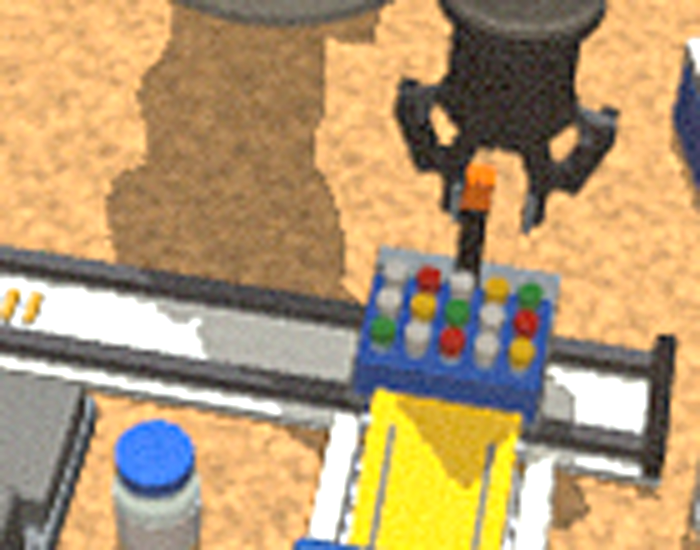

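```bash
python3 -m creep '0.45 0.2 1.5 0 0 0 0; 0.45 0.2 1.5 0 0 0 0'|grep -E 'pos|force';python3 -c "
from cell import imaging
from h import *
print(orange(imaging.camera('scene')))"; python3 -m creep '0.45 0.2 1.5 0 0 0 0; 0.45 0.2 1.5 0 0 0 0'|grep -E 'pos|force';  python3 - <<'E'
from cell import env,imaging
from h import *
c=imaging.camera('scene');print(orange(c))
cv2.imwrite(f'pics/scene8.png',cv2.convertScaleAbs(cv2.resize(c['img'][140:250,200:340],None,fx=5,fy=5,interpolation=cv2.INTER_CUBIC),alpha=1.6,beta=15))
E
```

```text
position: [442.6, 153.3, 82.8]
force: [0.3, 0.5, 0.8]
[(20, [296.2, 174.5]), (1, [126.0, 185.0]), (1, [124.0, 187.0])]
position: [442.8, 154.7, 82.8]
force: [0.6, 0.9, 0.7]
[(21, [296.4, 174.7]), (1, [129.0, 185.0]), (1, [126.0, 187.0])]
```

View pics/scene8.png

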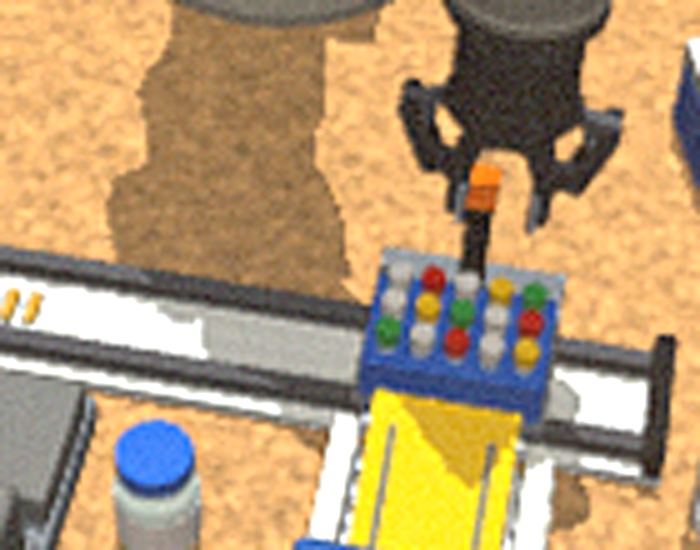

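```bash
python3 -m creep '0.45 -1 -6 0 0 0 0; 0.45 -1 -6 0 0 0 0'|grep -E 'pos|force';python3 -c "
from cell import imaging
from h import *
print([orange(imaging.camera('scene'))[0] for i in range(4)])"
```

```text
position: [441.6, 147.5, 82.7]
force: [-0.9, 0.3, -0.1]
[(17, [296.4, 174.6]), (18, [296.5, 174.7]), (18, [296.3, 174.6]), (18, [296.3, 174.6])]
```

```bash
python3 -m creep '0.45 1.1 7 0 0 0 0; 0.45 1.1 7 0 0 0 0'|grep -E 'pos|force';python3 -c "
from cell import imaging
from h import *
print([orange(imaging.camera('scene'))[0] for i in range(2)])"
python3 -m creep '0.45 0.2 1 0 0 0 0; 0.45 0.2 1 0 0 0 0'|grep -E 'pos|force';python3 -c "
from cell import imaging
from h import *
print([orange(imaging.camera('scene'))[0] for i in range(2)])"
python3 -m creep '0.45 0.2 1 0 0 0 0; 0.45 0.2 1 0 0 0 0'|grep -E 'pos|force';python3 -c "
from cell import imaging
from h import *
print([orange(imaging.camera('scene'))[0] for i in range(2)])"
```

```text
position: [443.1, 156.5, 82.9]
force: [-0.6, -0.7, 0.1]
[(18, [297.1, 174.7]), (19, [297.0, 174.6])]
position: [443.1, 156.5, 82.8]
force: [-0.1, 0.3, 1.0]
[(17, [297.2, 174.7]), (18, [297.3, 174.8])]
position: [443.2, 156.8, 82.8]
force: [-1.4, -4.6, 2.9]
[(18, [297.1, 174.7]), (19, [297.3, 174.7])]
```

```bash
python3 -m creep '0.45 -1.6 -11 0 0 0 0; 0.45 -1.6 -11 0 0 0 0'|grep -E 'pos|force';python3 -c "
from cell import imaging
from h import *
print([orange(imaging.camera('scene'))[0] for i in range(4)])"
```

```text
position: [441.5, 145.1, 82.7]
force: [0.8, -0.1, -1.1]
[(18, [297.3, 174.5]), (20, [296.8, 174.6]), (19, [297.0, 174.6]), (20, [296.8, 174.6])]
```

```bash
python3 -m creep '0.45 -0.6 -4 0 0 0 0; 0.45 -0.6 -4 0 0 0 0'|grep -E 'pos|force';
for k in 1; do python3 -m creep '0.45 -0.2 -1.5 0 0 0 0; 0.45 -0.2 -1.5 0 0 0 0'|grep -E 'pos|force'; python3 -m creep '0.45 -0.2 -1.5 0 0 0 0; 0.45 -0.2 -1.5 0 0 0 0'|grep -E 'pos|force'; done
python3 -c "
from cell import imaging
from h import *
print([orange(imaging.camera('scene'))[0] for i in range(2)])"
```

```text
position: [441.0, 142.1, 82.8]
force: [-0.7, 0.2, 0.2]
position: [440.9, 140.8, 82.8]
force: [-0.2, 0.0, 0.4]
position: [440.7, 139.3, 82.8]
force: [-0.7, 0.8, -0.1]
[(18, [297.0, 174.4]), (18, [297.2, 174.6])]
```

```bash
python3 -m creep '0.45 -0.2 -1.5 0 0 0 0; 0.45 -0.2 -1.5 0 0 0 0'|grep -E 'pos|force'; python3 -m creep '0.45 -0.2 -1 0 0 0 0; 0.45 -0.2 -1 0 0 0 0'|grep -E 'pos|force'
python3 -c "
from cell import imaging
from h import *
print([orange(imaging.camera('scene'))[0] for i in range(2)])"
```

```text
position: [440.5, 137.8, 82.8]
force: [-0.0, -0.5, 0.1]
position: [440.3, 136.8, 82.8]
force: [-0.3, -1.1, 0.5]
[(16, [297.0, 174.5]), (17, [296.8, 174.5])]
```

```bash
python3 -m creep '0.45 1.4 9 0 0 0 0; 0.45 1.4 9 0 0 0 0; 0.45 1.4 9 45 0 0 0; 0.45 1.4 9 90 0 0 0; 0.3 1.4 9 118 0 0 0; 0 20 0 118 0 0 0; 0 60 -5 118 0 0 0; 0 100 -10 118 0 0 0; 0 142 -14 118 0 0 0; 0 142 -14 118 0 0 0;0 142 -14 118 0 0 0'; python3 - <<'E'
from cell import env,imaging
from h import *
c=imaging.camera('scene');print(orange(c));p=env.get_obs()['position'];print(proj(c,p),proj(c,p+[0,0,30]))
cv2.imwrite(f'pics/scene9.png',cv2.convertScaleAbs(cv2.resize(c['img'][130:270,190:350],None,fx=4.5,fy=4.2,interpolation=cv2.INTER_CUBIC),alpha=1.6,beta=15))
c=imaging.camera('top');print(orange(c));print(proj(c,p),proj(c,p+[0,0,30]))
cv2.imwrite(f'pics/top9.png',cv2.convertScaleAbs(cv2.resize(c['img'][90:230,150:300],None,fx=4.5,fy=4.2,interpolation=cv2.INTER_CUBIC),alpha=1.6,beta=15))
E
```

```text
time: 13.25
position: [582.4, 122.8, 199.2]
orientation: [[-0.002, 0.988, -0.155], [0.0, -0.155, -0.988], [-1.0, -0.002, 0.0]]
force: [-0.6, 0.3, 0.1]
grip_width: -0.005
[(3, [294.0, 179.0]), (1, [305.0, 205.0]), (1, [196.0, 367.0])]
[291.21468886 202.0124001 ] [292.0602912  195.17302143]
[(45, [213.2, 207.8]), (2, [292.5, 37.0]), (1, [389.0, 180.0])]
[218.95938469 155.55430411] [217.81208421 152.56790517]
```

View pics/scene9.png

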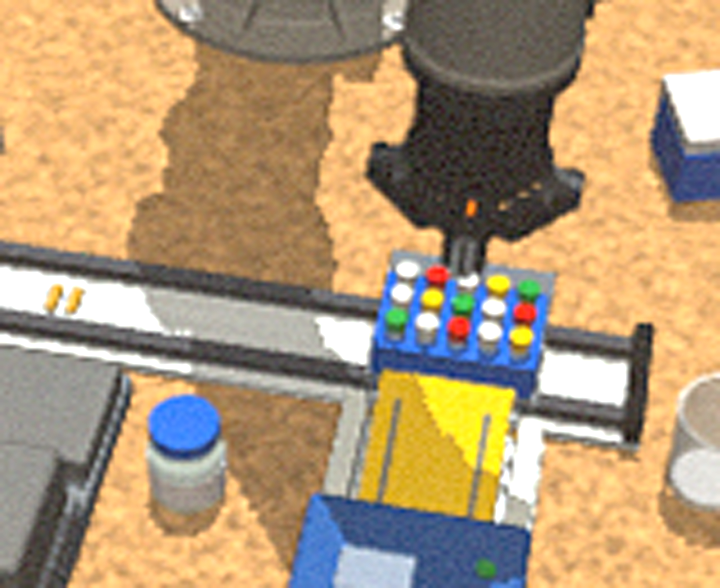

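View pics/top9.png

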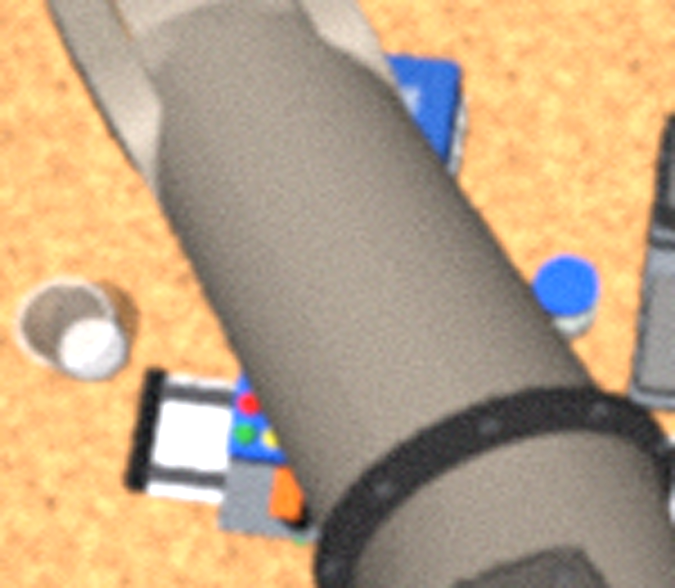

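```bash
python3 -m creep '0 7 -1 -30 0 0 0; 0 7 -1 -60 0 0 0; 0 7 -1 -90 0 0 0; 0 7 -1 -110 0 0 0;0 7 -1 -115 0 0 0;0 7 -1 -115 0 0 0'; python3 - <<'E'
from cell import env,imaging
from h import *
c=imaging.camera('scene');print(orange(c))
cv2.imwrite(f'pics/scene10.png',cv2.convertScaleAbs(cv2.resize(c['img'][130:270,190:350],None,fx=4.5,fy=4.2,interpolation=cv2.INTER_CUBIC),alpha=1.6,beta=15))
E
```

```text
time: 13.95
position: [588.7, 122.2, 85.9]
orientation: [[-0.001, 0.988, -0.154], [-0.0, -0.154, -0.988], [-1.0, -0.001, 0.0]]
force: [-1.1, -0.3, 0.3]
grip_width: 0.002
[(1, [164.0, 377.0]), (1, [129.0, 185.0]), (1, [128.0, 187.0])]
```

View pics/scene10.png

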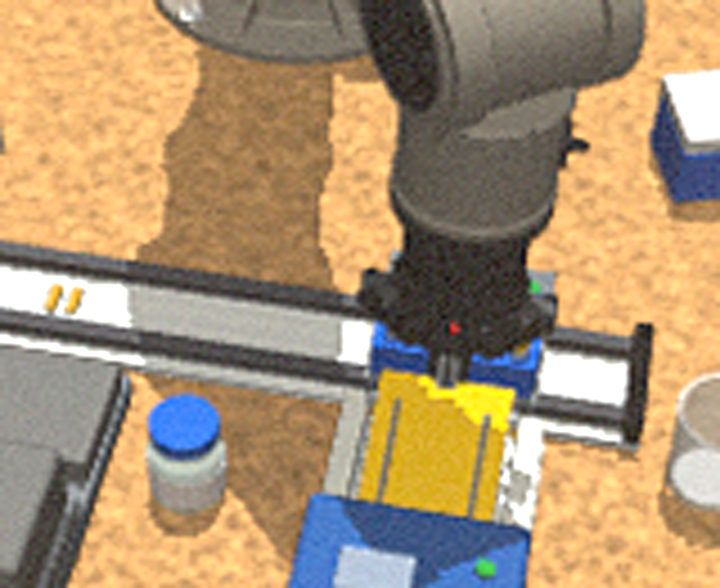

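```bash
python3 - <<'E'
from h import *
import pickle
s=pickle.load(open('scene0.pkl','rb'))
for z in(86,100,108,115): print(z,back(s,290,221.7,z).round(1))
e=lambda p:(190+p[0]/4.5,130+p[1]/4.2)
for p in((382,373),(517,390)): print(back(s,*e(p),101+3).round(1))
E
python3 -m creep '0 4 -1 -5 0 0 0; 0 4 -1 -10 0 0 0; 0 4 -1 -15 0 0 0; 0 4 -1 -15 0 0 0'
```

```text
86 [567.2 128.4  86. ]
100 [577.4 127.2 100. ]
108 [583.2 126.5 108. ]
115 [588.3 125.9 115. ]
[571.8  81.5 104. ]
[582.4 171.3 104. ]
time: 14.4
position: [592.9, 120.8, 70.1]
orientation: [[-0.001, 0.988, -0.155], [-0.0, -0.155, -0.988], [-1.0, -0.001, 0.0]]
force: [-0.5, -0.5, -0.3]
grip_width: 0.003
```

```bash
python3 -m creep '0 0 0 -5 0 0 0; 0 0 0 -10 0 0 0; 0 0 0 -10 0 0 0'|grep -E 'pos|force';python3 -m creep '0 0 0 -5 0 0 0; 0 0 0 -10 0 0 0; 0 0 0 -10 0 0 0'|grep -E 'pos|force'; python3 - <<'E'
from cell import env,imaging
from h import *
c=imaging.camera('scene')
cv2.imwrite(f'pics/scene11.png',cv2.convertScaleAbs(cv2.resize(c['img'][130:270,190:350],None,fx=4.5,fy=4.2,interpolation=cv2.INTER_CUBIC),alpha=1.6,beta=15))
E
```

```text
position: [592.9, 120.8, 60.0]
force: [0.5, 0.1, -0.3]
position: [592.9, 120.9, 50.0]
force: [0.4, 0.4, 0.5]
```

View pics/scene11.png

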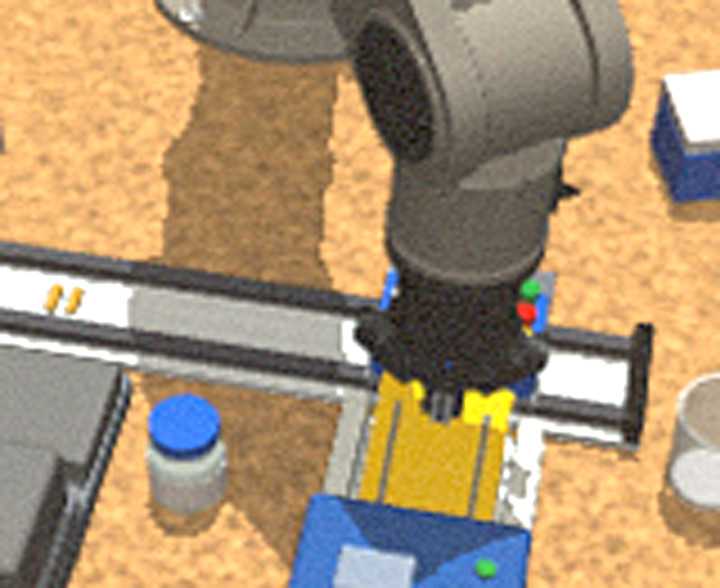

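```bash
python3 -m creep '0 0 0 -5 0 0 0; 0 0 0 -10 0 0 0; 0 0 0 -10 0 0 0'|grep -E 'pos|force';python3 -m creep '0 0 0 -5 0 0 0; 0 0 0 -10 0 0 0; 0 0 0 -10 0 0 0'|grep -E 'pos|force'; python3 - <<'E'
from cell import env,imaging
from h import *
c=imaging.camera('scene')
cv2.imwrite(f'pics/scene12.png',cv2.convertScaleAbs(cv2.resize(c['img'][130:270,190:350],None,fx=4.5,fy=4.2,interpolation=cv2.INTER_CUBIC),alpha=1.6,beta=15))
E
```

```text
position: [593.0, 120.9, 40.0]
force: [-0.0, 0.0, -0.1]
position: [593.0, 120.9, 30.0]
force: [0.7, 1.2, 1.1]
```

View pics/scene12.png

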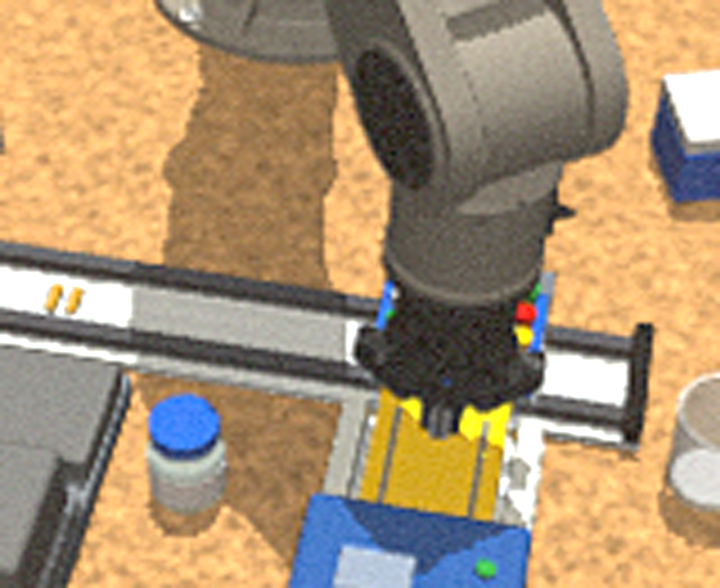

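```bash
python3 -m creep '0 0 0 -4 0 0 0; 0 0 0 -8 0 0 0; 0 0 0 -8 0 0 0'|grep -E 'pos|force';python3 -m creep '0 0 0 -4 0 0 0;  0 0 0 -4 0 0 0'|grep -E 'pos|force'; python3 -m creep '0 0 0 -4 0 0 0;  0 0 0 -4 0 0 0'|grep -E 'pos|force'; python3 - <<'E'
from cell import env,imaging
from h import *
c=imaging.camera('scene')
cv2.imwrite(f'pics/scene13.png',cv2.convertScaleAbs(cv2.resize(c['img'][130:270,190:350],None,fx=4.5,fy=4.2,interpolation=cv2.INTER_CUBIC),alpha=1.6,beta=15))
E
```

```text
position: [593.1, 121.1, 22.6]
force: [-1.2, 0.3, 3.3]
position: [592.9, 121.0, 18.4]
force: [-0.1, -0.3, 0.3]
position: [593.1, 120.9, 14.1]
force: [-0.6, -0.2, 0.9]
```

View pics/scene13.png

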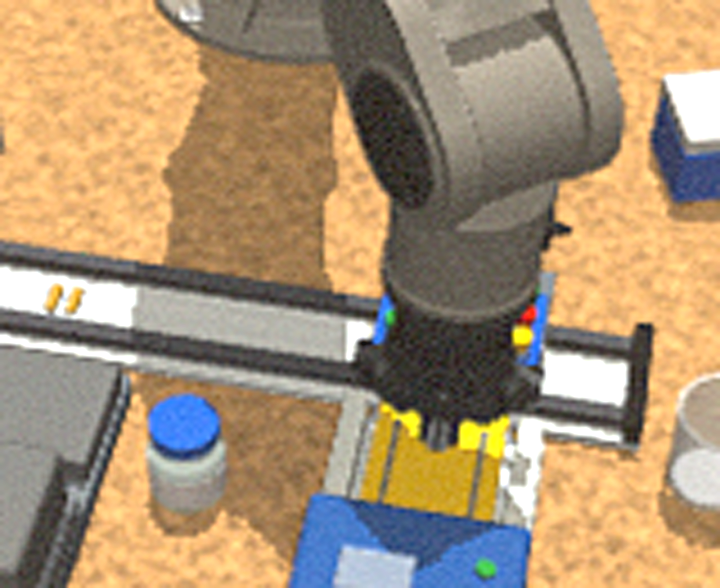

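```bash
python3 -m creep '0 0 0 -3 0 0 0; 0 0 0 -3 0 0 0'|grep -E 'pos|force';python3 -m creep '0 0 0 -3 0 0 0;  0 0 0 -3 0 0 0'|grep -E 'pos|force'; python3 -m creep '0 0 0 -2 0 0 0;  0 0 0 -2 0 0 0'|grep -E 'pos|force'; python3 - <<'E'
from cell import env,imaging
from h import *
c=imaging.camera('scene')
cv2.imwrite(f'pics/scene14.png',cv2.convertScaleAbs(cv2.resize(c['img'][130:270,190:350],None,fx=4.5,fy=4.2,interpolation=cv2.INTER_CUBIC),alpha=1.6,beta=15))
E
```

```text
position: [593.2, 120.9, 11.4]
force: [1.1, 0.3, 0.6]
position: [593.4, 121.0, 8.6]
force: [-1.0, -0.2, 3.8]
position: [593.5, 121.0, 7.9]
force: [-7.6, -1.9, 21.2]
```

View pics/scene14.png

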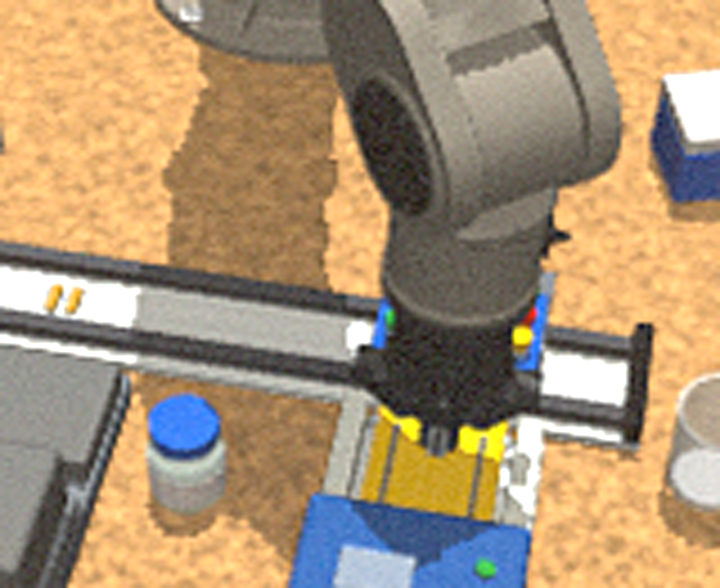

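```bash
python3 -m creep '0 0 0 -1 0 0 0; 0 0 0 -1 0 0 0'|grep -E 'pos|force';python3 -m creep '0 0 0 8 0 0 0;  0 0 0 30 0 0 0; 0 0 0 70 0 0 0; 0 0 0 120 0 0 0; 0 -10 0 160 0 0 0; 0 -10 0 160 0 0 0'|grep -E 'pos|force';  python3 - <<'E'
from cell import env,imaging
from h import *
c=imaging.camera('scene')
print(orange(c))
cv2.imwrite(f'pics/scene15.png',cv2.convertScaleAbs(cv2.resize(c['img'][130:270,190:350],None,fx=4.5,fy=4.2,interpolation=cv2.INTER_CUBIC),alpha=1.6,beta=15))
E
```

```text
position: [593.5, 121.1, 7.6]
force: [-12.6, -2.4, 33.1]
position: [585.3, 122.0, 171.6]
force: [0.7, 1.0, -0.2]
[(1, [126.0, 183.0]), (1, [124.0, 183.0]), (1, [121.0, 189.0])]
```

View pics/scene15.png

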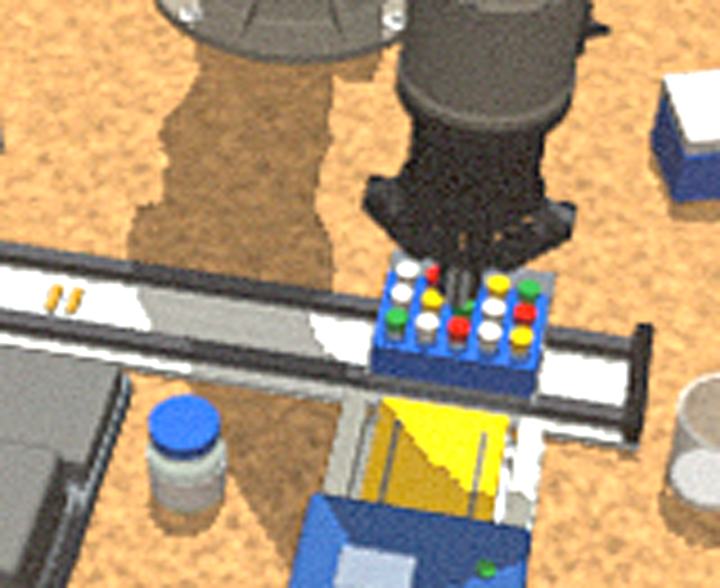

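```bash
python3 -m creep '0 0 0 50 0 0 0; 0 0 -20 80 0 0 0; 0 -10 -60 80 0 0 0; 0 -20 -105 80 0 0 0; 0 -30 -150 80 0 0 0; 0 -40 -195 80 0 0 0; 0 -50 -240 80 0 0 0; 0 -60 -285 80 0 0 0; 0 -70 -330 80 0 0 0; 0 -70 -370 80 0 0 0; 0 -70 -370 80 0 0 0; 0 -70 -370 80 0 0 0'|grep -E 'time|pos|force';  python3 - <<'E'
from cell import env,imaging
from h import *
c=imaging.camera('scene')
print(orange(c), [proj(c,np.array([488.3,138.3,0])+[r*.988-w*.157*-1,-.157*r+.988*w,z]).round(1).tolist() for r,z in((70,50),(84,104)) for w in(-45,45)])
cv2.imwrite(f'pics/scene16.png',cv2.convertScaleAbs(cv2.resize(c['img'][150:270,190:350],None,fx=5,fy=5,interpolation=cv2.INTER_CUBIC),alpha=1.6,beta=15))
c=imaging.camera('top');print(orange(c),[proj(c,np.array([488.3,138.3,0])+[r*.988-w*.157*-1,-.157*r+.988*w,z]).round(1).tolist() for r,z in((70,50),(84,104)) for w in(-45,45)])
cv2.imwrite(f'pics/top16.png',cv2.convertScaleAbs(cv2.resize(c['img'][95:235,140:300],None,fx=4.2,fy=4.2,interpolation=cv2.INTER_CUBIC),alpha=1.6,beta=15))
E
```

```text
time: 19.15
position: [512.7, -249.8, 244.5]
force: [-0.2, 0.1, -0.9]
[(48, [296.5, 177.0]), (1, [290.0, 208.0]), (1, [129.0, 185.0])] [[274.6, 223.5], [303.0, 228.3], [274.6, 216.8], [304.3, 221.7]]
[(58, [213.8, 206.8]), (1, [307.0, 37.0])] [[235.9, 177.0], [209.4, 173.7], [235.5, 169.0], [207.8, 165.5]]
```

View pics/scene16.png

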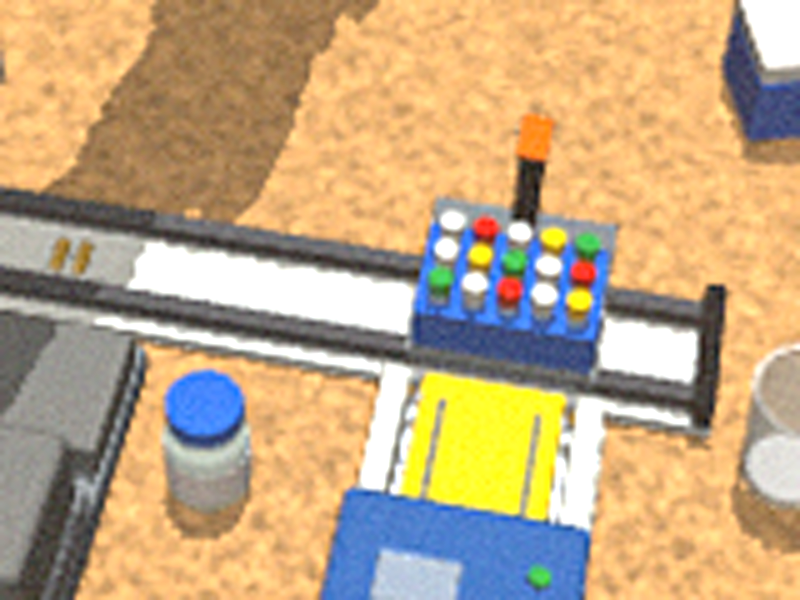

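View pics/top16.png

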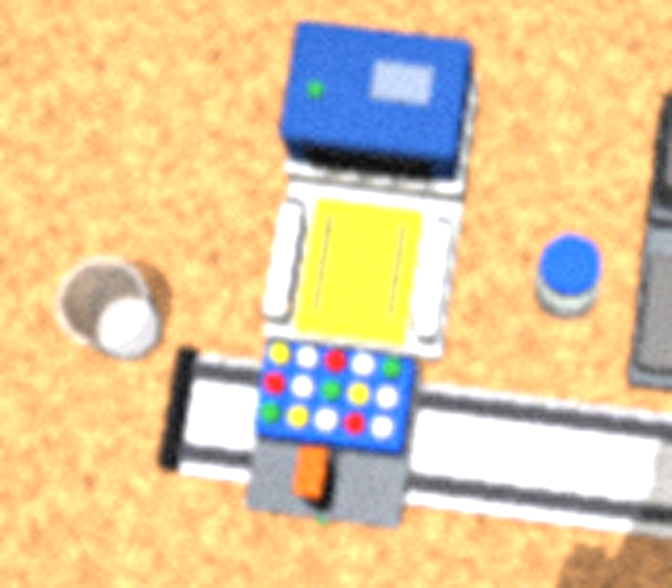

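```bash
python3 - <<'E'
from cell import imaging,env
from h import *
import pickle
t0=pickle.load(open('top0.pkl','rb'))
for c,u in((t0,(213.8,206.8)),(t0,(252.2,212.1))):
    p=back(c,*u,147);d=p[:2]-[464.8,-9.6];print('s',d@[.157,.988],'x',d@[.988,-.157])
s=pickle.load(open('scene0.pkl','rb'))
for u in((296.5,177.0),(259.7,171.3)):
    p=back(s,*u,147);d=p[:2]-[464.8,-9.6];print('scene s',d@[.157,.988],d@[.988,-.157])
# plate corners/green mark in top
for n,u,z in(('plateL',(140+248/4.2,95+508/4.2),50),('plateR',(140+402/4.2,95+522/4.2),50),('green',(140+322/4.2,95+518/4.2),26)):
    p=back(t0,*u,z);d=p[:2]-[464.8,-9.6];print(n,d@[.157,.988],d@[.988,-.157])
E
```

```text
s 148.9021400442947 x -51.99305371870409
s 31.29355719622825 x -52.98037776708714
scene s 149.24784104103563 -51.50337450595658
scene s 31.286986605759555 -51.60276718207035
plateL 206.5366699144029 -75.57935230322165
plateR 85.42392083866336 -70.86996895985592
green 151.08704863168933 -73.44595171990869
```

The carrier followed the finger without a visible jump, so I want a more precise check of where it sits relative to the station.

```bash
python3 - <<'E'
from cell import imaging
import numpy as np,cv2,pickle
for n in('top','scene'):
    ims=[imaging.camera(n) for _ in range(2)]
    c=ims[0];c['img']=np.mean([i['img'] for i in ims],0).astype('uint8');pickle.dump(c,open(n+'L.pkl','wb'))
f=lambda i:cv2.convertScaleAbs(cv2.resize(i,None,fx=7,fy=7,interpolation=cv2.INTER_LANCZOS4),alpha=1.6,beta=10)
t0=pickle.load(open('top0.pkl','rb'))['img'];tL=pickle.load(open('topL.pkl','rb'))['img']
cv2.imwrite('pics/za.png',f(t0[170:220,172:262]))
cv2.imwrite('pics/zb.png',f(tL[170:225,172:262]))
cv2.imwrite('pics/zc.png',f(tL[175:235,265:360]))
E
```

```text
(no output)
```

View pics/za.png

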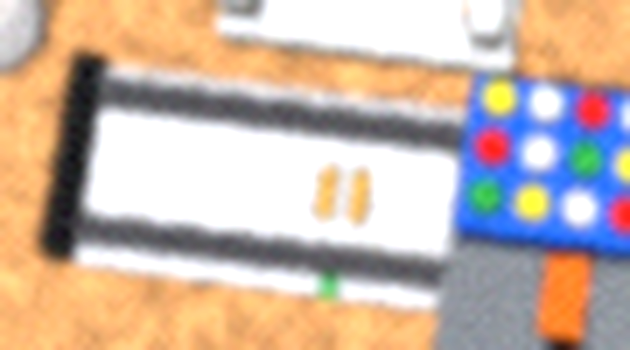

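View pics/zb.png

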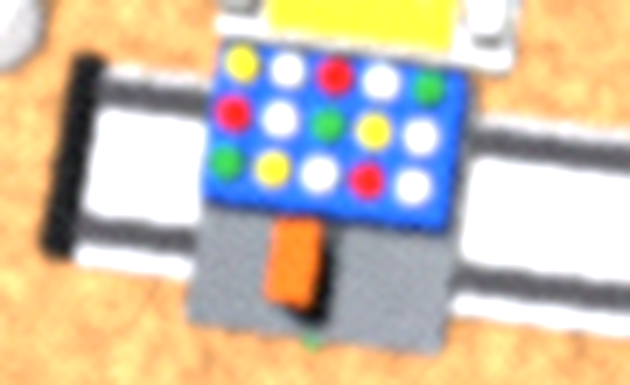

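View pics/zc.png

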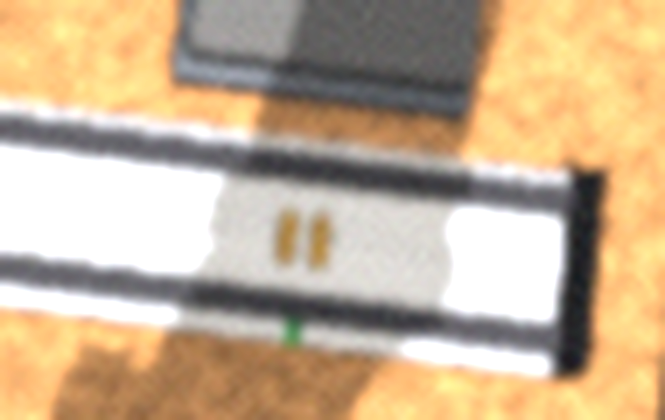

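```bash
python3 - <<'E'
from h import *
import pickle
t=pickle.load(open('topL.pkl','rb'));s=pickle.load(open('sceneL.pkl','rb'))
a=lambda u,v,ox,oy:(u/7+ox-.43,v/7+oy-.43)
for z in(14,20,28):
    L=back(t,*a(343,194,172,170),z)[:2];R=back(t,*a(303,241,265,175),z)[:2]
    d=L-R;n=np.linalg.norm(d);d/=n;X=np.array([d[1],-d[0]])
    print('z',z,'sep',n,'dir',d,'L',L)
    M=(L+R)/2
    for nm,p,zz in(('plateBL',(187,320),50),('plateBR',(440,350),50),('rackBL',(208,203),106),('rackBR',(446,230),106),('rackTL',(222,42),106),('rackTR',(468,72),106),('stopTL',(80,55),35),('stopBL',(42,256),35),('caps15 ctr',(328,125),108)):
        q=back(t,*a(*p,172,170),zz)[:2]-L;print('  ',nm,'ds',round(q@d,1),'x',round(q@X,1))
    q=back(t,*orange(t)[0][1],147)[:2]-L;print('   orange',q@d,q@X)
    q=back(s,*orange(s)[0][1],147)[:2]-L;print('   orange scene',q@d,q@X)
E
```

```text
z 14 sep 300.0471789245859 dir [0.16228966 0.98674316] L [489.3565809  138.67584692]
   plateBL ds 58.6 x -75.0
   plateBR ds -61.2 x -73.0
   rackBL ds 47.6 x -27.0
   rackBR ds -60.7 x -24.7
   rackTL ds 53.5 x 47.5
   rackTR ds -59.9 x 48.7
   stopTL ds 134.2 x 47.1
   stopBL ds 135.2 x -52.5
   caps15 ctr ds -0.8 x 15.4
   orange -1.4841558241330082 -53.28930526058577
   orange scene -1.0805626685110923 -52.525273032690286
z 20 sep 298.56957152262083 dir [0.16228966 0.98674316] L [488.2822987  138.04987948]
   plateBL ds 59.4 x -74.0
   plateBR ds -60.5 x -72.0
   rackBL ds 48.4 x -26.0
   rackBR ds -59.9 x -23.8
   rackTL ds 54.3 x 48.5
   rackTR ds -59.1 x 49.7
   stopTL ds 135.0 x 48.1
   stopBL ds 136.0 x -51.5
   caps15 ctr ds 0.0 x 16.4
   orange -0.6921418327190774 -52.33085269020139
   orange scene -0.2885486770971614 -51.566820462305905
z 28 sep 296.59942832000064 dir [0.16228966 0.98674316] L [486.84992243 137.21525622]
   plateBL ds 60.4 x -72.8
   plateBR ds -59.4 x -70.7
   rackBL ds 49.5 x -24.7
   rackBR ds -58.8 x -22.5
   rackTL ds 55.3 x 49.8
   rackTR ds -58.0 x 51.0
   stopTL ds 136.1 x 49.4
   stopBL ds 137.0 x -50.2
   caps15 ctr ds 1.1 x 17.7
   orange 0.3638768224995233 -51.05291592968884
   orange scene 0.7674699781214375 -50.28888370179335
```

```bash
python3 - <<'E'
from cell import env,imaging,spotter
for n in('scene','top'):
    c=imaging.camera(n)
    for q in('jar','reagent','beaker','dispenser'): print(n,q,[(d['bbox'],round(d['p'],2)) for d in spotter.spot_in(q,c)[:1]])
    import cv2;cv2.imwrite(f'pics/{n}F.png',cv2.resize(c['img'],None,fx=1.5,fy=1.5))
E
```

```text
scene jar [([221.5, 224.0, 241.9, 252.4], 0.75)]
scene reagent [([117.6, 182.4, 142.6, 222.9], 0.9)]
scene beaker [([336.0, 221.1, 359.6, 255.0], 0.87)]
scene dispenser [([166.6, 123.2, 189.7, 173.2], 0.56)]
top jar [([266.4, 151.3, 282.5, 169.9], 0.53)]
top reagent []
top beaker [([153.3, 157.8, 177.1, 180.0], 0.91)]
top dispenser [([334.2, 247.3, 355.5, 274.6], 0.71)]
```

View pics/sceneF.png

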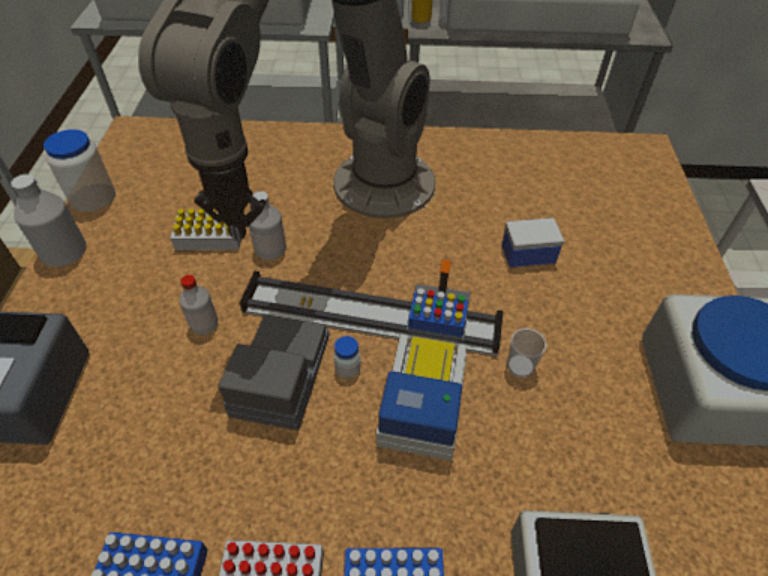

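All bystanders stand where they were (jar at 347,357, reagent 200,305, beaker 525,352, dispenser 267,230). The rack sits in front of the bay (440,310), the flap is down (432,357), and the hand is clear.

```bash
python3 -c "
from cell import env
o=env.get_obs();print(o['time'],o['force']);print(env.close_job())"
```

```text
19.95 [ 0.41124487 -0.95341667 -0.47435696]
the job is handed in; nothing more can be done
None
```

I pushed the carrier by its paddle into the in-feed bay's station, then pressed the flap down with shut fingers, and handed the job in at about 20 s. It reported no verdict.

**Carrier:** It rests within about 1.5 mm of the station in both cameras, and it held against a 4.6 N push. I saw no clear click jump, and my gentle push back from the other side never reached the paddle. So the evidence that it clicked in is its position and that resistance.

**Flap:** I pressed until it stopped, at 33 N. In later pictures its edge matched the level position in both cameras, to about 2 pixels, and it had not sprung back.

**Bystanders:** In the scene picture, all four stand where they started. The final top picture missed the reagent bottle, though the scene picture shows it in place.

**Tool height:** The fingertips are 20–40 mm higher than the reported tool position suggests. My first push passed over the paddle without moving it, so I went lower and judged contact from pictures and force.

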